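# Open a counterweighted stencil printer

### The arm

A 7-joint arm with a two-finger parallel gripper is mounted at the origin on the work surface. World frame = base frame: x ahead of the robot, y to its left, z up, the work surface at z = 0. Lengths are in mm, angles in rad, forces in N, time in s.
With the tool pointing down it reaches from about 400 to 875 mm from the base axis. Payload 4.4 kg.
Tool frame: the origin (TCP) lies midway between the tips of the shut fingers; the grasp point (between the pads) lies 19 mm behind it; x points along the fingers, y is the direction in which the jaws open and shut, and the axes are right-handed (so a half turn about x gives the same grasp; the last joint's range is limited). The gripper opens to 85 mm and grips with 20 to 120 N. Pads are 22 mm wide; open, the fingers measure 114 mm over their backs; the gripper's body (76 mm by 85 mm) begins 54 mm behind the grasp point. The pads swing forward as they close: fully open they stand 13 mm farther back than shut.
Start: joints at [1.172, 0.628, 0.038, 1.517, -0.027, 0.996, -0.02], TCP at [212.377, -614.34, 231.313] pointing down, gripper open.
Joint ranges: [-3.06, 3.06], [-0.37, 2.12], [-1.25, 1.32], [0.18, 2.47], [-1.1, 4.24], [0.23, 1.98], [-2.94, 2.94]. Speed limits (rad/s): [2.57, 2.57, 3.14, 3.14, 3.14, 3.14, 3.14].

### API

Orientations are given as [roll, pitch, yaw] about the fixed x, y, z axes, in that order (R = Rz(yaw) Ry(pitch) Rx(roll)).
In Python, from cell import ctrl gives the robot as it stands.
- The arm moves only by the tool arm_command, never from a script. Its argument "series" is a list of rows, each a list of 7 numbers: the opening, from 0 (shut) to 1 (fully open), then the shift along the world's x, y, z in cm, then the turn, a rotation vector about the world's x, y, z in degrees. In form: [[claw, x, y, z, rx, ry, rz], ...]. A call has 1 to 20 rows; each row shifts and turns the commanded pose from where the row before left it; what a row does not reach is not made up. A row lasts 1/12 s, in which the tool goes at most 41.7 mm and 7.16 degrees, less where a joint would pass 70% of its speed; a pose out of reach is approached as far as the arm can. A call with a gripper value outside its range is refused whole. The fingers move at their own pace and stop on an object; the grip force is fixed at half the most. Time passes only in rows, so rows that do not move let the fingers close. It gives the time, the measured TCP pose, the force and the opening at its end, in the units of the state.
- ctrl.read_state(): the state, without advancing time (a new reading comes with each control period).
- ctrl.get_image(name): name is "scene" or "top" or "wrist"; returns the picture (420x560x3 uint8, blue, green, red); there is no depth.
- ctrl.calibration(name): a dict with "fovy" (degrees; the focal length in pixels is half the picture's height over the tangent of half this angle, whatever the lens; pixels are square), "cx", "cy" (the principal point, pixels), "cam_to_world" (4x4, takes a point from camera to world coordinates); the wrist camera has in their place "T_tool_cam" (4x4, takes a point from camera to tool coordinates, whose origin is the TCP and whose axes are the tool frame's). Camera axes: x right, y up, looking along -z (the intrinsics and any distortion apply to the point x, -y, -z); pixel columns grow to the right and rows downward; lengths in mm; the calibration is good to about 2 mm. The wrist camera is an equidistant fisheye: a pixel r from the principal point sees the ray r / f radians off the axis. A picture is of the moment at which its call begins: read the wrist's pose just before it. calibration takes no time and is no camera call.
- ctrl.finish_job(): hands the job in, once; it reports no verdict.
Trained networks look in the newest picture that a camera, given by its name, has taken for a name from the list of things; names that differ only in an ending like _2 or _b are one class to them, and where a whole thing is asked for, a point or a joint stands for the part that bears it (a point fixed in the world has none). Each returns a list of dicts, best first, with "conf" (0 to 1); they miss things now and then, are a little off and sometimes report something else, mostly with a low value. They report only what shows in the picture. A call takes as long as a camera call.
- ctrl.spot_in(label, camera): "centre" ([x, y, z] in mm, in world coordinates, good to about 4 mm: the middle of the surface that is visible of it).
The state is a dict: "clock": time; "qpos": joint angles; "qd": joint speeds; "tau": joint torques, N m; "eef_pos": TCP position; "tool_rot": TCP orientation; "force": force on the tool from outside, world axes, zero at the start; "torque": the same for the moment, N m; "width": finger opening in mm.
Only numpy, scipy, OpenCV 4.12 (cv2) and the standard library are available. Lean on these libraries where they do the work, as an engineer would, in place of code of your own. Each camera call takes 0.05 s, during which the arm holds its last target.

### The job

Open the stencil printer so that the circuit board in it can be changed: push the swivel catch beside its frame a quarter turn towards the hinge, clear of the frame, then push the frame up by the bent flange along its front edge until it tips past its balance point and stays up against its stop by itself. Do it by pushing with the fingers only, gripping nothing; ease the frame up rather than flinging it, and leave the other things on the bench where they are.

Things in the scene. Friction and masses are not known exactly. Their poses are not given: they have to be found in the camera images.
- printer: Stencil printer, fixed side-on: white base x -130 to 140, y -180 to 180, 60 mm tall. Origin under its middle on the bench; x runs from its front to its hinge (to the robot's right, within 20 deg), y away from the robot, z up. An aluminium frame lies on it as a lid: x -140 to 110, y -130 to 130, z 88 to 106 mm: 25 mm rails round a thin foil 15 mm below their tops. Low loose things lie before it.
- frame_hinge (a point): Middle of the frame's hinge axis, at x 110, y 0, z 100 mm in the printer's frame. The axis runs along the printer's y. Two steel weights, 44 mm across, on cranked arms behind the hinge balance the frame.
- frame (a joint): Frame angle, rad: 0 closed and level; grows as the front edge is pushed up and over towards the hinge side; 1.22 fully up on its stop. Below about 0.82 it falls shut; above, it falls open and stays. Damped hinge (0.2 N m s/rad, friction 0.02 N m): 1 to 3 N at the front edge raises it; let go at 0.95 or more it settles on the stop in about 2 s. With the catch over its rail it lifts only 3 mm there.
- pull_flange (a point): Pull flange on the frame's front edge: aluminium strip 150 mm wide (y), 3 thick, 36 long, 6 mm hem, bent up 45 deg, away from the hinge. Origin mid-width at the bend, 250 mm before the hinge axis, z 96 mm when closed (free edge z 122). Own -x runs up the strip from the bend; own z is square to it, away from the underside, the side to push, facing down and off the hinge. Turns with the frame.
- catch (a joint): Catch angle, rad, about a vertical post. 0: its arm points to the printer's +y, over the frame's side rail, and holds the frame down. Grows as the arm swings towards the hinge side; at 1.57 it points to the printer's +x, beside the frame. Clear of the rail from about 1.21; stops at -0.3 and 1.7. Stays where left; about 1 N at the tab turns it. Starts between -0.2 and 0.3.
- catch_pivot (a point): Axis of the catch's post, at x -90, y -158 mm in the printer's frame, on the top of the catch arm (115 mm above the bench). The arm is 18 mm wide, 6 mm thick and reaches 55 mm from the axis.
- thumb_tab (a point): Thumb tab: steel plate standing upright across the swing near the free end of the catch arm, 4 mm thick (own x), 22 along the arm (own y), 28 tall. Origin mid-foot, 44 mm from the post's axis, 115 mm above the bench; it is pushed along its own +x. Turns with the catch.
- jar: Jar with a screw lid, 60 mm across, 62 mm tall, loose. Origin under its centre. A bystander.
- spatula: Small spatula lying on the bench before the printer's front, 190 mm long, under 30 mm tall, loose. A bystander.
- spool: Metal spool, 60 mm across, 50 mm tall, standing on its flange, loose. Origin under its centre. A bystander.
- meter: Hand-held multimeter lying on its back, 150 by 78 by 42 mm, loose. Origin under its centre. A bystander.
- tweezers: Steel tweezers lying on the bench before the printer's front, 125 mm long, 8 mm tall, loose. A bystander.

How it is judged (in metres and radians):
On the way, in this order (a step that is already met when the one before it is completed fails the run):
1. the catch is swung clear of the frame's rail, the frame still down (value of joint catch above 1.2 rad and value of joint frame below 0.1 rad), for 0.2 s.
2. the frame has tipped past its balance and is up on its stop (value of joint frame above 1.15 rad), for 0.2 s.
At the end, for the whole second after the job is handed in: The frame rests up on its stop by itself (joint above 1.15 of 1.22 rad, at rest within 0.05 rad/s), the catch is still swung clear (above 1.15 rad), and every bystander lies within 20 mm of where it started (value of joint each of frame, catch above 1.15 rad and velocity of joint frame between -0.05 and 0.05 rad/s and distance of each of jar, spatula, spool, meter, tweezers from where it was at the start of the episode below 0.02 m); the robot touches nothing.
It fails at once if the frame is flung (faster than 3 rad/s) (velocity of joint frame above 3 rad/s or velocity of joint frame below -3 rad/s).
It fails at once if the pull flange is gripped between the finger pads (x of the grasp point in the frame of pull_flange between -0.052 and 0 m and y of the grasp point in the frame of pull_flange between -0.08 and 0.08 m and z of the grasp point in the frame of pull_flange between -0.004 and 0.004 m).
It fails at once if the thumb tab is gripped between the finger pads (x of the grasp point in the frame of thumb_tab between -0.004 and 0.004 m and y of the grasp point in the frame of thumb_tab between -0.012 and 0.012 m and z of the grasp point in the frame of thumb_tab between 0 and 0.044 m).
It fails at once if a bystander is pushed more than 20 mm, lifted or carried off (distance of any of jar, spatula, spool, meter, tweezers from where it was at the start of the episode above 0.02 m).
It also fails if it takes over 58 s, if anything falls off the work surface, if the arm or the gripper's body presses on something with over 40 N, if the wrist force passes 120 N, or if a joint passes its speed limit or range.

## Working session

There is one attempt and no reset: what is moved stays moved. The work goes in short steps, Python scripts to look and compute and a tool call to move; the robot and the scene stay as the last step left them, time stands still between calls to the robot, and variables do not carry over. Pictures are saved under pics/ and viewed, and the job is handed in when it is done.

Besides the shell and the picture viewer there is one more tool, called after "Request:" as name(argument=value, ...), one argument or row to a line, values as JSON. arm_command: Moves the arm, as the interface text tells. Its arguments: {"type":"object","properties":{"series":{"type":"array"}},"required":["series"]}

```bash
mkdir -p pics; ls
cat > h.py <<'E'
from cell import ctrl
import numpy as np, cv2
E
python3 - <<'E'
from h import *
s=ctrl.read_state(); print(s)
for n in ["scene","top"]:
    im=ctrl.get_image(n); cv2.imwrite(f"pics/{n}0.png",im); print(n,ctrl.calibration(n))
    for l in ["printer","pull_flange","catch","thumb_tab","catch_pivot","frame","jar","spatula","spool","meter","tweezers"]:
        try:
            r=ctrl.spot_in(l,n); print(l,[(np.round(d["centre"]).tolist(),round(d["conf"],2)) for d in r[:3]])
        except Exception as e: print(l,e)
print(ctrl.read_state()["clock"])
E
```

```text
pics
{'clock': 0.0, 'qpos': array([ 1.17218398,  0.62932696,  0.03844619,  1.51838925, -0.0270041 ,
        0.99628723, -0.01998019]), 'qd': array([ 0.00148869, -0.00110008,  0.00072363,  0.00248169, -0.00270241,
        0.00072878,  0.00147297]), 'tau': array([-1.18997445e-04, -5.63407302e+01,  1.22630574e+00, -1.93448156e+01,
        1.09527324e-02,  1.03758374e-02, -3.51923589e-06]), 'eef_pos': array([ 212.17606274, -613.72717412,  230.39478768]), 'tool_rot': array([-1.55842098,  1.56890363,  1.9159977 ]), 'force': array([0.49013328, 0.37048888, 0.11536113]), 'torque': array([0.00569218, 0.03132095, 0.00264116]), 'width': 85.26865984522027}
scene {'fovy': 45.29731910869319, 'cx': 275.33227079625055, 'cy': 208.95589122485288, 'cam_to_world': array([[-6.29004748e-01, -6.40828055e-01,  4.40105022e-01,
         1.15503681e+03],
       [ 7.77319793e-01, -5.10241527e-01,  3.68004787e-01,
         4.48759342e+02],
       [-1.12679331e-02,  5.73579103e-01,  8.19072675e-01,
         1.19770401e+03],
       [ 0.00000000e+00,  0.00000000e+00,  0.00000000e+00,
         1.00000000e+00]])}
prin
[... 741 characters left out ...]
1e-01, -2.73403711e-03, -2.39219207e-03,
        -3.60418072e+01],
       [-2.66406953e-03,  1.04201601e-01,  9.94552628e-01,
         1.16013753e+03],
       [ 0.00000000e+00,  0.00000000e+00,  0.00000000e+00,
         1.00000000e+00]])}
printer [([620.0, -67.0, 89.0], 0.92)]
pull_flange [([572.0, -386.0, 34.0], 0.64), ([626.0, -54.0, 92.0], 0.6)]
catch [([478.0, -8.0, 113.0], 0.85)]
thumb_tab [([486.0, -10.0, 120.0], 0.85)]
catch_pivot [([620.0, -63.0, 86.0], 0.77)]
frame [([628.0, -58.0, 89.0], 0.89)]
jar []
spatula [([501.0, 230.0, 5.0], 0.91), ([487.0, -7.0, 117.0], 0.21)]
spool [([645.0, 159.0, 48.0], 0.73)]
meter [([572.0, -385.0, 32.0], 0.8)]
tweezers [([520.0, 112.0, 6.0], 0.8)]
1.2
```

View pics/scene0.png

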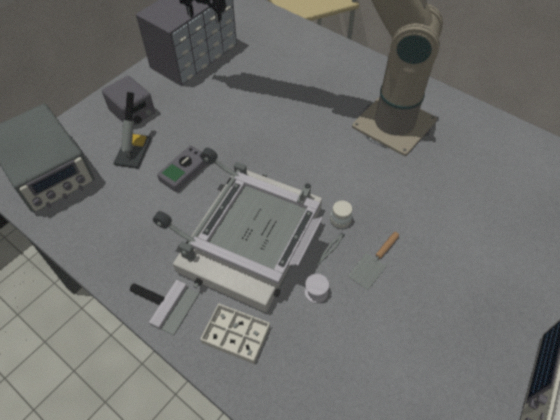

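View pics/top0.png

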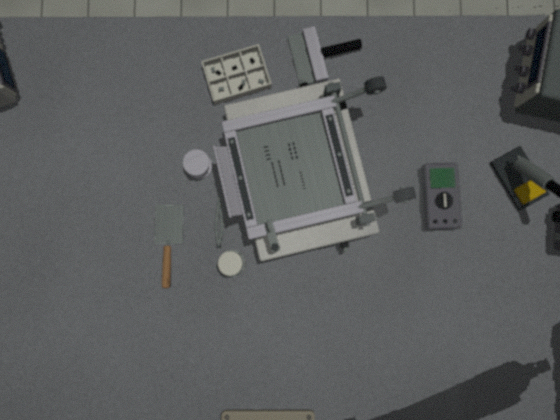

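Run:
```python
import cv2
im=cv2.imread("pics/top0.png"); c=im[70:280,150:420]; cv2.imwrite("pics/topz.png",cv2.resize(c,None,fx=2.85,fy=2.85,interpolation=cv2.INTER_CUBIC))
im=cv2.imread("pics/scene0.png"); c=im[140:320,140:400]; cv2.imwrite("pics/scz.png",cv2.resize(c,None,fx=3,fy=3,interpolation=cv2.INTER_CUBIC))
```

```text
(no output)
```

View pics/topz.png

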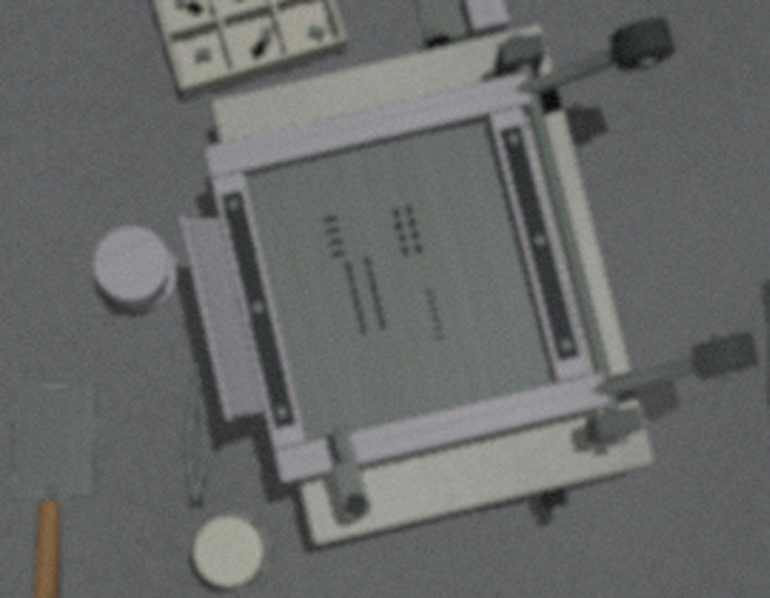

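View pics/scz.png

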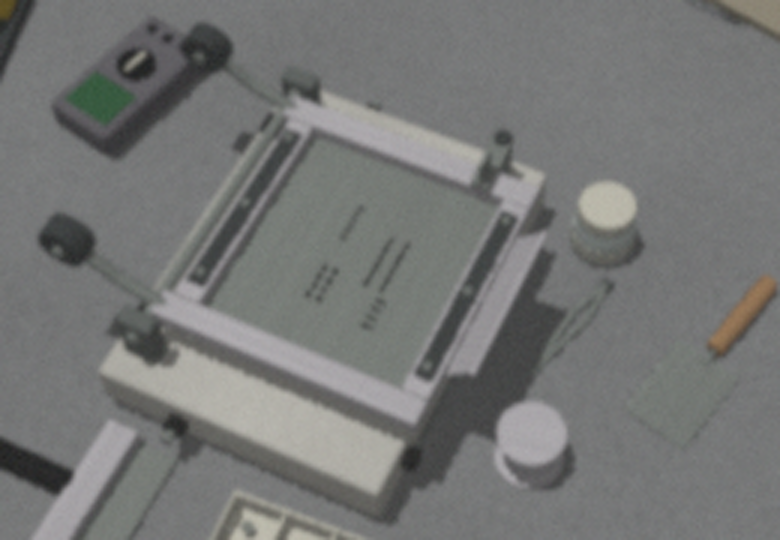

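```bash
cat > h.py <<'E'
from cell import ctrl
import numpy as np, cv2, json
from scipy.optimize import least_squares
from scipy.spatial.transform import Rotation as Rn
def proj(cal,P):
    T=np.linalg.inv(cal["cam_to_world"]); p=np.atleast_2d(P)@T[:3,:3].T+T[:3,3]
    f=210/np.tan(np.radians(cal["fovy"]/2)); d=-p[:,2]
    return np.c_[cal["cx"]+f*p[:,0]/d, cal["cy"]-f*p[:,1]/d]
def RT(q):
    c,s=np.cos(q[2]),np.sin(q[2]); return np.array([[c,-s,0],[s,c,0],[0,0,1]]),np.array([q[0],q[1],0])
def w(q,P):
    R,t=RT(q); return np.atleast_2d(P)@R.T+t
E
cat > fit.py <<'E'
from h import *
ct,cs=ctrl.calibration("top"),ctrl.calibration("scene")
T=[((-140,130,106),(207,150)),((-130,180,60),(213,100)),((-130,-180,60),(313,545)),((140,-180,60),(652,462)),((140,180,60),(543,27)),((-165.5,75,122),(183,218)),((-165.5,-75,122),(228,418))]
S=[((-165.5,-75,122),(547,235)),((-165.5,75,122),(475,373)),((-140,-130,106),(547,178)),((-140,130,106),(415,420))]
PT=np.array([a for a,b in T]);UT=np.array([b for a,b in T])/2.85+[150,70]
PS=np.array([a for a,b in S]);US=np.array([b for a,b in S])/3+[140,140]
f=lambda q:np.r_[(proj(ct,w(q,PT))-UT).ravel(),(proj(cs,w(q,PS))-US).ravel()]
r=least_squares(f,[620,-60,-1.4],loss="soft_l1"); print(r.x); print(np.round(f(r.x).reshape(-1,2),1))
q=r.x; np.save("q.npy",q)
def box(x0,x1,y0,y1,z): return [(x0,y0,z),(x1,y0,z),(x1,y1,z),(x0,y1,z)]
polys=[box(-130,140,-180,180,60),box(-140,110,-130,130,106),box(-165.5,-140,-75,75,122)]
for n,cal,src,sl,k in (("top",ct,"pics/top0.png",(150,70,420,280),2.85),("scene",cs,"pics/scene0.png",(140,140,400,320),3)):
    im=cv2.imread(src)[sl[1]:sl[3],sl[0]:sl[2]]; im=cv2.resize(im,None,fx=k,fy=k,interpolation=cv2.INTER_CUBIC)
    for P,c in zip(polys,[(0,255,0),(0,0,255),(255,255,0)]):
        u=(proj(cal,w(q,np.array(P,float)))-[sl[0],sl[1]])*k; cv2.polylines(im,[u.astype(int)],True,c,1)
    for a in (0,.1,.2):
        P=np.array([(-90,-158,115),(-90+55*np.sin(a),-158+55*np.cos(a),115)]); u=(proj(cal,w(q,P))-[sl[0],sl[1]])*k; cv2.polylines(im,[u.astype(int)],False,(255,0,255),1)
    cv2.imwrite(f"pics/{n}_fit.png",im)
E
python3 fit.py
```

```text
[630.74320485 -70.17997441  -1.34637333]
[[-1.2 -1.2]
 [-1.2 -0.3]
 [-0.9  1. ]
 [ 1.   2.1]
 [ 0.1 -1. ]
 [ 0.   0.5]
 [-0.4 -0.2]
 [-0.4 -1.8]
 [-0.7 -1.7]
 [-1.5  1.8]
 [-0.  -0.1]]
```

```bash
sleep 1
```

```text
(no output)
```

View pics/top_fit.png

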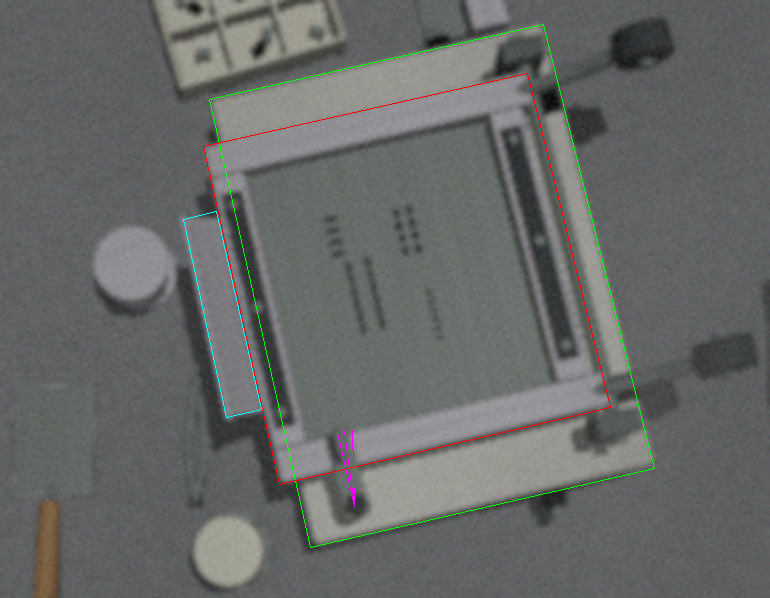

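View pics/scene_fit.png

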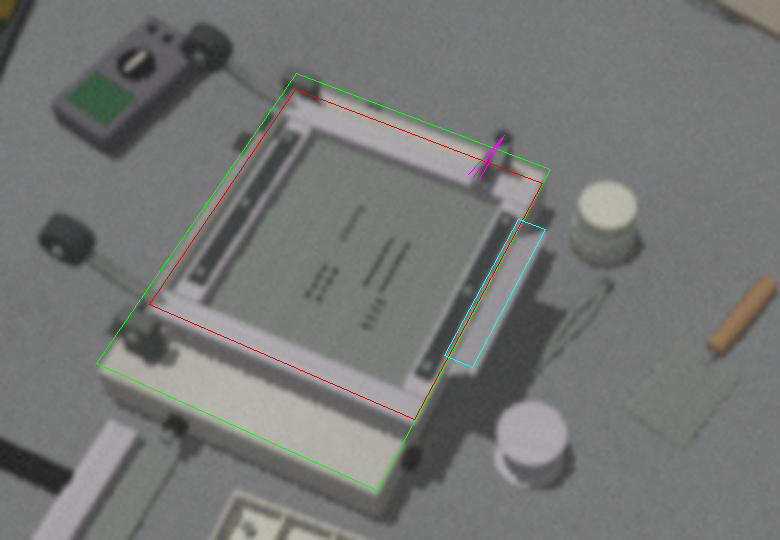

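Run:
```python
from h import *
s=ctrl.read_state(); q=np.load("q.npy")
R=Rn.from_euler("xyz",s["tool_rot"]).as_matrix(); print(np.round(R,3)); 
for v in (R[:,1],R[:,2]): print("angle",np.degrees(np.arctan2(v[1],v[0])))
print(np.degrees(q[2]), w(q,[(-120,-114,0),(-90,-158,115),(-90,-114,115),(-140,0,96)]).round(1))
print(s["eef_pos"],ctrl.calibration("wrist"))
```

```text
[[ 0.     0.327 -0.945]
 [-0.    -0.945 -0.327]
 [-1.     0.    -0.   ]]
angle -70.9332165272252
angle -160.9332164804688
-77.14150920378955 [[492.9  21.4   0. ]
 [456.7 -17.6 115. ]
 [499.6  -7.8 115. ]
 [599.6  66.3  96. ]]
[ 212.37183235 -614.34110469  231.32187988] {'fovy': 65.70646984690485, 'cx': 274.2455973261234, 'cy': 207.71318977217953, 'T_tool_cam': array([[-3.43960097e-04,  2.84665970e-01, -9.58626709e-01,
        -1.42996092e+02],
       [ 9.99999919e-01, -1.02413795e-04, -3.89216979e-04,
         6.02779000e-01],
       [-2.08973428e-04, -9.58626765e-01, -2.84665912e-01,
        -7.30305257e+01],
       [ 0.00000000e+00,  0.00000000e+00,  0.00000000e+00,
         1.00000000e+00]])}
```

Request:
arm_command(
  series=[
    [0,1.4,3.2,1,0,0,4.2],
    [0,1.4,3.2,1,0,0,4.2],
    [0,1.4,3.2,1,0,0,4.2],
    [0,1.4,3.2,0,0,0,4.2],
    [0,1.4,3.2,0,0,0,4.2],
    [0,1.4,3.2,0,0,0,4.2],
    [0,1.4,3.2,0,0,0,4.2],
    [0,1.4,3.2,0,0,0,4.2],
    [0,1.4,3.2,0,0,0,4.2],
    [0,1.4,3.2,0,0,0,4.2],
    [0,1.4,3.2,0,0,0,4.2],
    [0,1.4,3.2,0,0,0,4.2],
    [0,1.4,3.2,0,0,0,4.2],
    [0,1.4,3.2,0,0,0,4.2],
    [0,1.4,3.2,0,0,0,4.2],
    [0,1.4,3.2,0,0,0,4.2],
    [0,1.4,3.2,0,0,0,4.2],
    [0,1.4,3.2,0,0,0,4.2],
    [0,1.4,3.2,0,0,0,4.2],
    [0,1.4,3.2,0,0,0,4.2],
  ],
)

```text
clock: 2.87
eef_pos: [492.9, 27.2, 261.6]
tool_rot: [0.97, 1.57, -0.369]
force: [-0.2, -0.6, -0.9]
width: -0.1
```

Arrived above the catch side. Now a wrist view with the printer model drawn over it.

```bash
cat >> h.py <<'E'
def wproj(s,P):
    cal=ctrl.calibration("wrist"); R=Rn.from_euler("xyz",s["tool_rot"]).as_matrix()
    M=np.eye(4);M[:3,:3]=R;M[:3,3]=s["eef_pos"]; T=np.linalg.inv(M@cal["T_tool_cam"])
    p=np.atleast_2d(P)@T[:3,:3].T+T[:3,3]; v=np.c_[p[:,0],-p[:,1],-p[:,2]]
    f=210/np.tan(np.radians(cal["fovy"]/2)); rr=np.hypot(v[:,0],v[:,1]); th=np.arctan2(rr,v[:,2])
    return np.c_[cal["cx"]+f*th*v[:,0]/rr,cal["cy"]+f*th*v[:,1]/rr]
def seg(P,n=15):
    P=np.array(P,float); P=np.vstack([P,P[:1]]); return np.vstack([a+(b-a)*np.linspace(0,1,n)[:,None] for a,b in zip(P[:-1],P[1:])])
def box(x0,x1,y0,y1,z): return [(x0,y0,z),(x1,y0,z),(x1,y1,z),(x0,y1,z)]
def rot(P,a): # catch local (x along push, y along arm) -> printer
    P=np.array(P,float); c,s=np.cos(a),np.sin(a); return np.c_[-90+P[:,0]*c+P[:,1]*s, -158-P[:,0]*s+P[:,1]*c, P[:,2]]
E
cat > wl.py <<'E'
from h import *
import sys
name,a=sys.argv[1],float(sys.argv[2]); q=np.load("q.npy")
s=ctrl.read_state(); im=ctrl.get_image("wrist"); cv2.imwrite(f"pics/{name}_raw.png",im)
R=Rn.from_euler("xyz",s["tool_rot"]).as_matrix(); print(s["eef_pos"],s["clock"],s["qpos"].round(2),"toolz ang",np.degrees(np.arctan2(R[1,2],R[0,2])))
for l in ("thumb_tab","catch"): print(l,[(np.round(d["centre"],1).tolist(),round(d["conf"],2)) for d in ctrl.spot_in(l,"wrist")[:2]])
for P,c in ((box(-130,140,-180,180,60),(0,255,0)),(box(-140,110,-130,130,106),(0,0,255)),(box(-165.5,-140,-75,75,122),(255,255,0)),
   (rot([(-9,-9,115),(9,-9,115),(9,55,115),(-9,55,115)],a),(255,0,255)),(rot([(-2,33,143),(2,33,143),(2,55,143),(-2,55,143)],a),(0,255,255))):
    cv2.polylines(im,[wproj(s,w(q,seg(P))).astype(int)],False,c,1)
cv2.imwrite(f"pics/{name}.png",im)
E
python3 wl.py w1 0.05
```

```text
[492.91191777  27.18027324 261.60313901] 2.8667 [ 0.23  0.4  -0.48  1.9   0.23  0.9  -0.12] toolz ang -76.74083919306038
thumb_tab [([487.8, -6.4, 115.0], 0.6)]
catch [([489.6, -4.2, 118.2], 0.92)]
```

```bash
python3 -c "
import cv2,numpy as np
a=cv2.imread('pics/w1.png');b=cv2.imread('pics/w1_raw.png')
cv2.imwrite('pics/w1b.png',cv2.resize(np.vstack([a,b]),None,fx=.7,fy=.7))"
```

```text
(no output)
```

View pics/w1b.png

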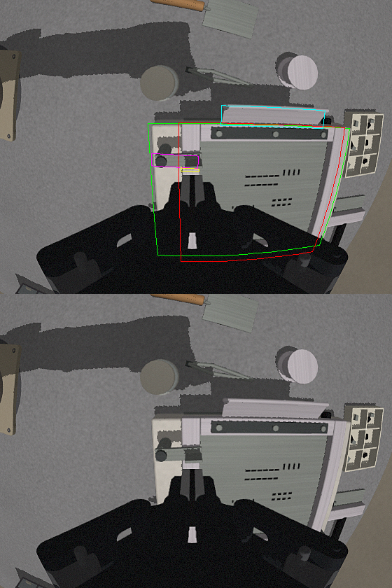

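```bash
python3 -c "
import cv2,numpy as np
a=cv2.imread('pics/w1.png')[160:330,190:400];b=cv2.imread('pics/w1_raw.png')[160:330,190:400]
cv2.imwrite('pics/w1c.png',cv2.resize(np.hstack([a,b]),None,fx=1.9,fy=1.9,interpolation=cv2.INTER_CUBIC))"
```

```text
(no output)
```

View pics/w1c.png

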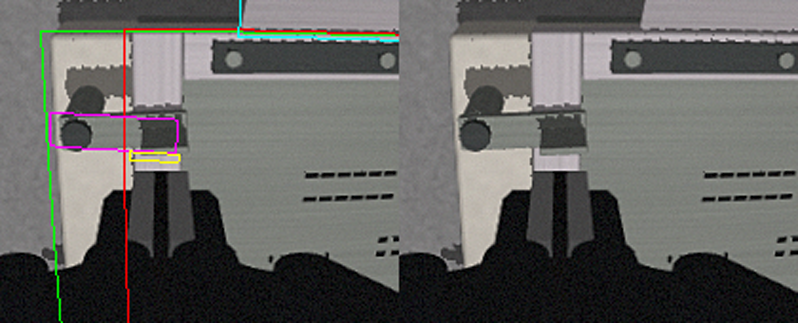

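Run:
```python
from h import *
q=np.load("q.npy"); R,t=RT(q); q[:2]+=(R@[0,3,0])[:2]; np.save("q.npy",q)
s=ctrl.read_state(); R,t=RT(q); print(q,"local",R.T@(s["eef_pos"]-t), "target", w(q,[-117,-114,123]))
```

```text
[633.66797288 -69.5123428   -1.34637333] local [-127.07941265 -115.09357089  261.48647853] target [[496.48915492  19.18360921 123.        ]]
```

Request:
arm_command(
  series=[
    [0,0,0,-2,0,0,0],
    [0,0,0,-2,0,0,0],
    [0,0.1,-0.2,-2,0,0,0],
    [0,0.1,-0.2,-2,0,0,0],
    [0,0.1,-0.2,-2,0,0,0],
    [0,0,-0.1,-1.8,0,0,0],
    [0,0,0,-1,0,0,0],
    [0,0,0,-1,0,0,0],
    [0,0,0,0,0,0,0],
  ],
)

```text
clock: 3.77
eef_pos: [494.4, 17.8, 122.1]
tool_rot: [-1.561, 1.568, -2.905]
force: [-0.0, -0.1, 0.0]
width: -0.3
```

```bash
python3 wl.py w2 0.05; python3 -c "
import cv2,numpy as np
b=cv2.imread('pics/w2.png')[110:310,140:420]
cv2.imwrite('pics/w2c.png',cv2.resize(b,None,fx=2.8,fy=2.8,interpolation=cv2.INTER_CUBIC))"
```

```text
[494.35200544  17.82737314 122.05194922] 3.7667 [ 0.16  0.6  -0.36  2.04  0.38  0.57 -0.25] toolz ang -76.99727718883983
thumb_tab [([469.2, -6.2, 113.8], 0.93)]
catch [([471.2, -8.1, 121.0], 0.94)]
```

View pics/w2c.png

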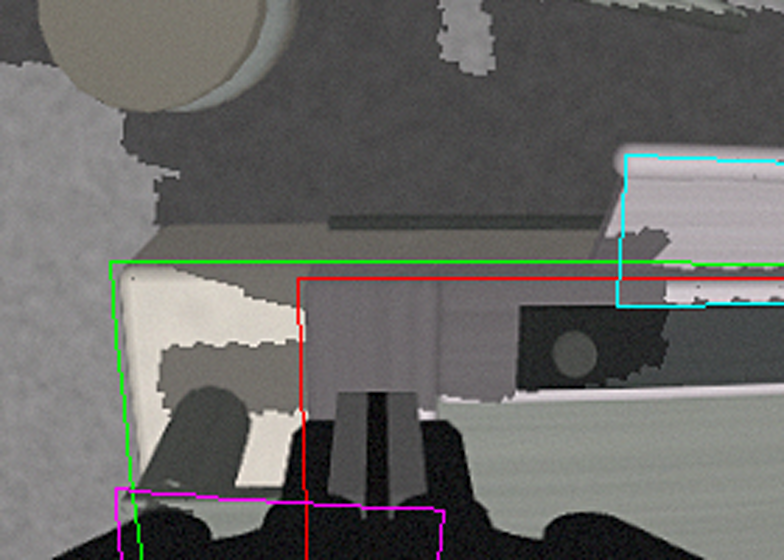

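Run:
```python
from h import *
q=np.load("q.npy"); s=ctrl.read_state(); R,t=RT(q); L=R.T@(s["eef_pos"]-t); print("local",L.round(1))
p=np.array([-90,-158]); r=L[:2]+[13,0]-p; print("rel",r)
pts=[]; N=18; st=4.8
for i in range(N+1):
    a=-np.radians(st*i); c,sn=np.cos(a),np.sin(a); rr=np.array([c*r[0]-sn*r[1],sn*r[0]+c*r[1]]); pts.append(np.r_[p+rr,0])
W=w(q,pts); print((np.diff(W,axis=0)[:,:2]/10).round(2).tolist(),"first",((W[0]-s["eef_pos"])/10).round(2), pts[-1])
```

```text
local [-116.6 -114.7  124. ]
rel [-13.59804227  43.31617307]
[[0.18, -0.34], [0.15, -0.35], [0.12, -0.36], [0.09, -0.37], [0.06, -0.38], [0.03, -0.38], [-0.01, -0.38], [-0.04, -0.38], [-0.07, -0.37], [-0.1, -0.37], [-0.13, -0.36], [-0.16, -0.34], [-0.19, -0.33], [-0.22, -0.31], [-0.24, -0.29], [-0.26, -0.27], [-0.29, -0.25], [-0.31, -0.23]] first [  0.29  -1.27 -12.4 ] [ -47.62312964 -141.70894535    0.        ]
```

Request:
arm_command(
  series=[
    [0,0.1,-0.42,0,0,0,0],
    [0,0.1,-0.42,0,0,0,0],
    [0,0.1,-0.42,0,0,0,0],
    [0,0.18,-0.34,0,0,0,-4.8],
    [0,0.15,-0.35,0,0,0,-4.8],
    [0,0.12,-0.36,0,0,0,-4.8],
    [0,0.09,-0.37,0,0,0,-4.8],
    [0,0.06,-0.38,0,0,0,-4.8],
    [0,0.03,-0.38,0,0,0,-4.8],
  ],
)

```text
clock: 4.67
eef_pos: [505.2, -15.9, 123.8]
tool_rot: [2.323, 1.57, 0.473]
force: [0.2, 1.4, 1.2]
width: -0.1
```

Run:
```python
from h import *
a=ctrl.get_image("top")[150:280,180:320]; b=ctrl.get_image("scene")[160:260,220:380]
print(ctrl.read_state()["force"],ctrl.read_state()["eef_pos"])
cv2.imwrite("pics/c1.png",np.hstack([cv2.resize(a,(420,390)),cv2.resize(b,(380,390))]))
```

```text
[-0.10656074  0.38158234 -0.54661771] [504.99175979 -16.66579197 123.64004052]
```

View pics/c1.png

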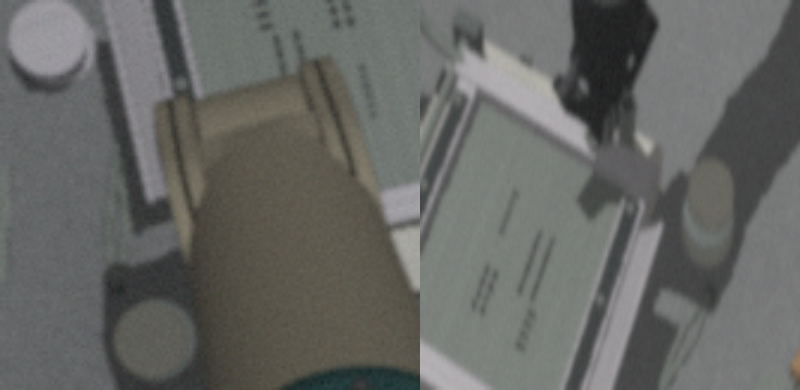

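Request:
arm_command(
  series=[
    [0,-0.01,-0.38,0,0,0,-4.8],
    [0,-0.04,-0.38,0,0,0,-4.8],
    [0,-0.07,-0.37,0,0,0,-4.8],
    [0,-0.1,-0.37,0,0,0,-4.8],
    [0,-0.13,-0.36,0,0,0,-4.8],
    [0,-0.16,-0.34,0,0,0,-4.8],
    [0,-0.19,-0.33,0,0,0,-4.8],
    [0,-0.22,-0.31,0,0,0,-4.8],
    [0,-0.24,-0.29,0,0,0,-4.8],
    [0,-0.26,-0.27,0,0,0,-4.8],
    [0,-0.29,-0.25,0,0,0,-4.8],
    [0,-0.31,-0.23,0,0,0,-4.8],
    [0,0,0,0,0,0,0],
  ],
)

```text
clock: 5.85
eef_pos: [484.3, -54.9, 123.5]
tool_rot: [1.943, 1.57, -0.908]
force: [-0.7, 1.0, 0.7]
width: 0.0
```

Run:
```python
from h import *
b=ctrl.get_image("scene")[160:260,220:380]
s=ctrl.read_state();print(s["force"],s["eef_pos"],s["qpos"].round(2)); q=np.load("q.npy");R,t=RT(q);print(R.T@(s["eef_pos"]-t))
w_=ctrl.get_image("wrist")
cv2.imwrite("pics/c2.png",np.hstack([cv2.resize(w_,(400,300)),cv2.resize(b,(400,300))]))
```

```text
[0.4487951  0.06713301 0.3595534 ] [484.42728563 -54.68595953 123.47831461] [ 0.02  0.57  0.05  2.07 -0.05  0.51 -1.17]
[ -47.66717738 -142.1986096   123.47831461]
```

View pics/c2.png

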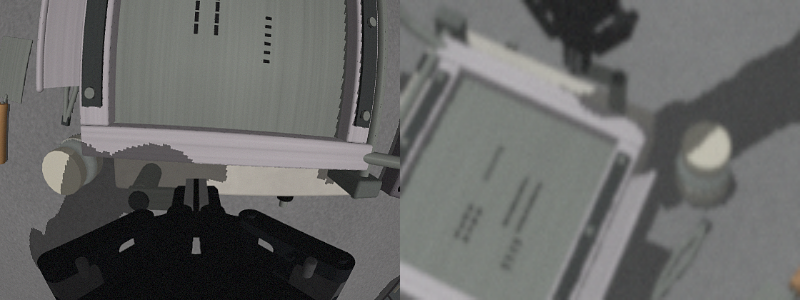

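Request:
arm_command(
  series=[
    [0,0.4,0.1,0,0,0,0],
    [0,0.4,0.1,0,0,0,0],
    [0,0,0,2.5,0,0,0],
    [0,0,0,2.5,0,0,0],
    [0,0,0,2.5,0,0,6.2],
    [0,0,0,2.5,0,0,6.2],
    [0,0,0,2.5,0,0,6.2],
    [0,0.9,2.6,0,0,0,6.2],
    [0,0.9,2.6,0,0,0,6.2],
    [0,0.9,2.6,0,0,0,6.2],
    [0,0.9,2.6,0,0,0,6.2],
    [0,0.9,2.6,0,0,0,6.2],
    [0,0.9,2.6,0,0,0,6.2],
    [0,0.9,2.6,0,0,0,6.2],
    [0,0.8,2.6,0,0,0,6.2],
    [0,0,0,0,0,0,6.2],
    [0,0,0,0,0,0,6.2],
    [0,0,0,0,0,0,6.2],
    [0,0,0,0,0,0,0],
  ],
)

```text
clock: 7.53
eef_pos: [563.8, 155.7, 248.1]
tool_rot: [-2.71, 1.57, 2.241]
force: [-0.9, -0.1, -0.8]
width: 0.1
```

```bash
python3 wl.py w3 1.5
python3 - <<'E'
from h import *
b=ctrl.get_image("scene")[130:330,200:400];t=ctrl.get_image("top")[70:280,180:390]
a=cv2.imread("pics/w3.png")
cv2.imwrite("pics/c3.png",np.vstack([np.hstack([cv2.resize(b,(390,390)),cv2.resize(t,(390,390))])]))
E
```

```text
[563.76942109 155.74919432 248.07635621] 7.5333 [-0.08  0.54 -0.37  1.68  0.22  0.97 -0.29] toolz ang -76.30354375311713
thumb_tab [([645.3, 161.4, 49.8], 0.44)]
catch [([637.2, 70.6, 104.0], 0.27)]
```

View pics/w3.png

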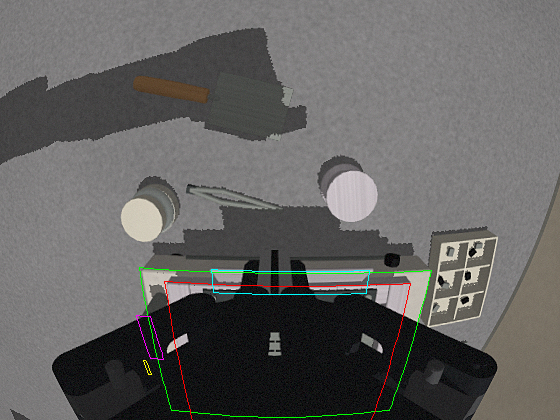

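View pics/c3.png

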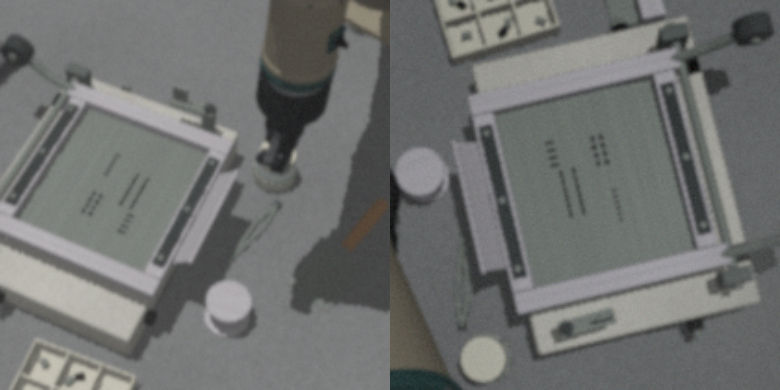

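Request:
arm_command(
  series=[
    [0,0,0,-0.8,-4.4,-1,0],
    [0,0,0,-0.8,-4.4,-1,0],
    [0,0,0,-0.8,-4.4,-1,0],
    [0,0,0,-0.8,-4.4,-1,0],
    [0,0,0,-0.8,-4.4,-1,0],
    [0,0,0,-0.8,-4.4,-1,0],
    [0,0,0,-0.8,-4.4,-1,0],
    [0,0,0,-0.8,-4.4,-1,0],
    [0,0,0,-0.8,-4.4,-1,0],
    [0,0,0,-0.8,-4.4,-1,0],
    [0,0,0,0,0,0,0],
    [0,0,0,0,0,0,0],
  ],
)

```text
clock: 8.78
eef_pos: [562.8, 156.6, 167.2]
tool_rot: [-0.014, 0.784, -1.347]
force: [0.7, -0.0, 0.0]
width: 0.3
```

```bash
cat > loc.py <<'E'
from h import *
s=ctrl.read_state(); q=np.load("q.npy");R,t=RT(q); A=R.T@Rn.from_euler("xyz",s["tool_rot"]).as_matrix()
L=R.T@(s["eef_pos"]-t); print("local",L.round(1),"x",A[:,0].round(2),"z",A[:,2].round(2),s["qpos"].round(2),"F",(R.T@s["force"]).round(1),s["clock"])
# in closed-flange frame: along strip from bend, offset along underside normal
d=np.array([L[0]+140,L[2]-96]); print("strip",(d@[-.707,.707]).round(1),"off",(d@[-.707,-.707]).round(1))
E
python3 loc.py; python3 wl.py w4 1.5
python3 - <<'E'
from h import *
b=ctrl.get_image("scene")[130:330,200:400]
a=cv2.imread("pics/w4.png")
cv2.imwrite("pics/c4.png",np.hstack([cv2.resize(a,(430,322)),cv2.resize(b,(322,322))]))
E
```

```text
local [-236.3  -18.8  167.2] x [ 0.71 -0.   -0.71] z [0.71 0.01 0.71] [-0.7   0.82 -0.01  1.66  0.74  1.21 -0.94] F [0.2 0.7 0. ] 8.7833
strip 118.4 off 17.7
[562.78793523 156.64054227 167.17134844] 8.7833 [-0.7   0.82 -0.01  1.66  0.74  1.21 -0.94] toolz ang -76.0351401887545
thumb_tab [([468.6, -44.1, 117.3], 0.7)]
catch [([472.3, -41.8, 118.4], 0.76)]
```

View pics/c4.png

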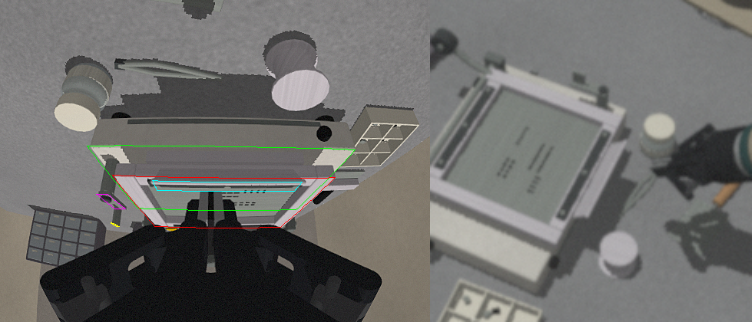

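Request:
arm_command(
  series=[
    [0,-0.1,0.45,-0.45,0,0,0],
    [0,-0.1,0.45,-0.45,0,0,0],
    [0,0.22,-0.95,-0.98,0,0,0],
    [0,0.22,-0.95,-0.98,0,0,0],
    [0,0.22,-0.95,-0.98,0,0,0],
    [0,0.22,-0.95,-0.98,0,0,0],
    [0,0.22,-0.95,-0.98,0,0,0],
    [0,0.22,-0.95,-0.98,0,0,0],
    [0,0.22,-0.95,-0.98,0,0,0],
    [0,0.22,-0.95,-0.98,0,0,0],
    [0,0,0,0,0,0,0],
    [0,0,0,0,0,0,0],
  ],
)

```text
clock: 9.98
eef_pos: [578.9, 87.7, 80.5]
tool_rot: [-0.013, 0.783, -1.349]
force: [0.3, 0.1, -0.8]
width: -0.0
```

```bash
python3 loc.py; python3 wl.py w5 1.5
python3 - <<'E'
from h import *
b=ctrl.get_image("scene")[130:330,200:400]
a=cv2.imread("pics/w5.png")
cv2.imwrite("pics/c5.png",np.hstack([cv2.resize(a,(430,322)),cv2.resize(b,(322,322))]))
E
```

```text
local [-165.5  -18.5   80.5] x [ 0.71 -0.   -0.71] z [0.71 0.01 0.71] [-0.63  0.93  0.04  1.75  0.85  1.01 -1.04] F [-0.1  0.3 -0.8] 9.9833
strip 7.1 off 28.9
[578.85064102  87.71754498  80.54111725] 9.9833 [-0.63  0.93  0.04  1.75  0.85  1.01 -1.04] toolz ang -76.26413031310902
thumb_tab [([463.3, -11.9, 114.2], 0.88)]
catch [([468.0, -11.0, 116.3], 0.96)]
```

View pics/c5.png

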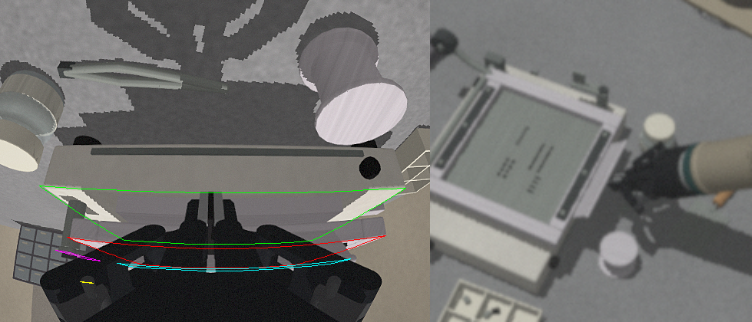

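Run:
```python
from h import *
q=np.load("q.npy"); L=np.array([-165.5+11.3,-18.5,80.5+11.3]); h=np.array([110,-18.5,100]); st=2.5
P=[]
for i in range(26):
    a=np.radians(st*i); r=Rn.from_rotvec([0,a,0]).apply(L-h); P.append(h+r)
W=w(q,P); R,_=RT(q); print((np.diff(W,axis=0)/10).round(2).tolist()); print("rv",(R@[0,st,0]).round(2)); print("approach16", (R@[11.3,0,11.3]).round(1),np.round(P[-1]))
```

```text
[[-0.0, 0.01, 1.15], [0.01, -0.04, 1.15], [0.02, -0.09, 1.15], [0.03, -0.14, 1.14], [0.04, -0.19, 1.14], [0.05, -0.23, 1.13], [0.06, -0.28, 1.12], [0.07, -0.33, 1.1], [0.09, -0.37, 1.09], [0.1, -0.42, 1.07], [0.11, -0.47, 1.05], [0.12, -0.51, 1.03], [0.13, -0.55, 1.0], [0.14, -0.6, 0.98], [0.15, -0.64, 0.95], [0.15, -0.68, 0.92], [0.16, -0.71, 0.89], [0.17, -0.75, 0.86], [0.18, -0.79, 0.82], [0.19, -0.82, 0.79], [0.2, -0.85, 0.75], [0.2, -0.89, 0.71], [0.21, -0.92, 0.67], [0.22, -0.94, 0.63], [0.22, -0.97, 0.59]]
rv [2.44 0.56 0.  ]
approach16 [  2.5 -11.   11.3] [-19. -18. 331.]
```

Request:
arm_command(
  series=[
    [0,0.06,-0.28,0.28,0,0,0],
    [0,0.06,-0.28,0.28,0,0,0],
    [0,0.06,-0.28,0.28,0,0,0],
    [0,0.06,-0.28,0.28,0,0,0],
    [0,0,0,0,0,0,0],
  ],
)

```text
clock: 10.6
eef_pos: [581.8, 77.4, 92.7]
tool_rot: [-0.01, 0.785, -1.346]
force: [-0.0, 1.3, -1.0]
width: -0.1
```

```bash
python3 loc.py
```

```text
local [-154.8  -17.9   92.7] x [ 0.71  0.   -0.71] z [0.71 0.01 0.71] [-0.62  0.91  0.04  1.76  0.85  1.01 -1.02] F [-1.2  0.2 -1. ] 10.6
strip 8.1 off 12.8
```

Request:
arm_command(
  series=[
    [0,0,0.01,1.15,2.44,0.56,0],
    [0,0.01,-0.04,1.15,2.44,0.56,0],
    [0,0.02,-0.09,1.15,2.44,0.56,0],
    [0,0.03,-0.14,1.14,2.44,0.56,0],
    [0,0.04,-0.19,1.14,2.44,0.56,0],
    [0,0.05,-0.23,1.13,2.44,0.56,0],
  ],
)

```text
clock: 11.1
eef_pos: [582.2, 72.2, 161.0]
tool_rot: [-0.013, 1.05, -1.347]
force: [-2.8, 3.3, -0.5]
width: -0.2
```

```bash
python3 loc.py
python3 - <<'E'
from h import *
b=ctrl.get_image("scene")[100:330,150:400]
a=ctrl.get_image("top")[70:280,180:390]
cv2.imwrite("pics/c6.png",np.hstack([cv2.resize(a,(380,380)),cv2.resize(b,(413,380))]))
E
```

```text
local [-149.6  -18.7  161. ] x [ 0.5  -0.   -0.87] z [0.87 0.01 0.5 ] [-0.41  0.7  -0.09  1.78  0.71  0.95 -0.75] F [-3.8 -2.  -0.5] 11.1
strip 52.8 off -39.1
```

View pics/c6.png

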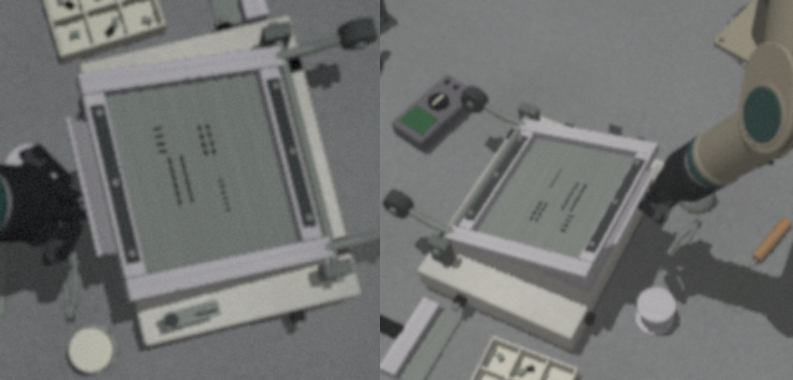

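Request:
arm_command(
  series=[
    [0,0.06,-0.28,1.12,2.44,0.56,0],
    [0,0.07,-0.33,1.1,2.44,0.56,0],
    [0,0.09,-0.37,1.09,2.44,0.56,0],
    [0,0.1,-0.42,1.07,2.44,0.56,0],
    [0,0.11,-0.47,1.05,2.44,0.56,0],
    [0,0.12,-0.51,1.03,2.44,0.56,0],
    [0,0.13,-0.55,1.0,2.44,0.56,0],
    [0,0.14,-0.6,0.98,2.44,0.56,0],
    [0,0.15,-0.64,0.95,2.44,0.56,0],
  ],
)

```text
clock: 11.95
eef_pos: [592.0, 29.9, 254.6]
tool_rot: [-0.032, 1.442, -1.366]
force: [-0.5, 2.0, 0.8]
width: 0.1
```

```bash
python3 loc.py
python3 - <<'E'
from h import *
b=ctrl.get_image("scene")[100:330,150:400]
a=ctrl.get_image("top")[70:280,180:390]
cv2.imwrite("pics/c7.png",np.hstack([cv2.resize(a,(380,380)),cv2.resize(b,(413,380))]))
E
```

```text
local [-106.2  -18.5  254.6] x [ 0.13 -0.   -0.99] z [0.99 0.01 0.13] [ 0.03  0.53 -0.31  1.67  0.34  1.   -0.2 ] F [-2.  -0.1  0.8] 11.95
strip 88.2 off -136.1
```

View pics/c7.png

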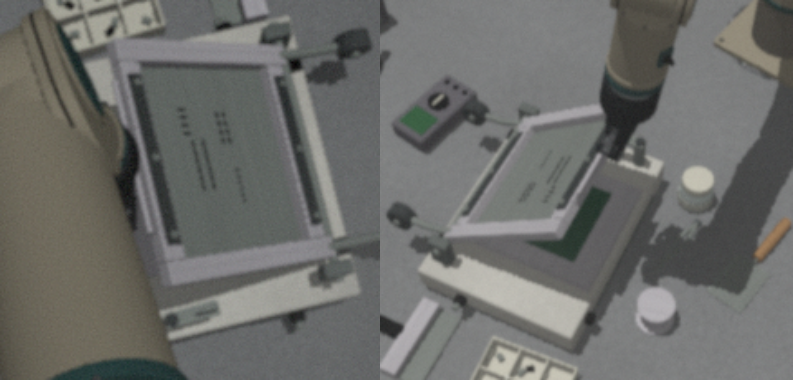

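Request:
arm_command(
  series=[
    [0,0.15,-0.68,0.92,2.44,0.56,0],
    [0,0.16,-0.71,0.89,2.44,0.56,0],
    [0,0.17,-0.75,0.86,2.44,0.56,0],
    [0,0.18,-0.79,0.82,2.44,0.56,0],
    [0,0.19,-0.82,0.79,2.44,0.56,0],
    [0,0.2,-0.85,0.75,2.44,0.56,0],
    [0,0.2,-0.89,0.71,2.44,0.56,0],
    [0,0.21,-0.92,0.67,2.44,0.56,0],
    [0,0.22,-0.94,0.63,2.44,0.56,0],
    [0,0,0,0,0,0,0],
    [0,0,0,0,0,0,0],
    [0,0,0,0,0,0,0],
    [0,0,0,0,0,0,0],
    [0,0,0,0,0,0,0],
    [0,0,0,0,0,0,0],
    [0,0,0,0,0,0,0],
    [0,0,0,0,0,0,0],
  ],
)

```text
clock: 13.47
eef_pos: [609.4, -44.3, 325.1]
tool_rot: [3.137, 1.31, 1.803]
force: [-0.3, -0.4, 0.2]
width: -0.1
```

```bash
python3 loc.py
python3 - <<'E'
from h import *
b=ctrl.get_image("scene")[100:330,150:400]
a=ctrl.get_image("top")[70:280,180:390]
cv2.imwrite("pics/c8.png",np.hstack([cv2.resize(a,(380,380)),cv2.resize(b,(413,380))]))
E
```

```text
local [-29.9 -18.  325.1] x [-0.26 -0.   -0.97] z [ 0.97  0.01 -0.26] [ 0.43  0.58 -0.47  1.42 -0.    1.26  0.26] F [ 0.4 -0.3  0.2] 13.4667
strip 84.2 off -239.8
```

View pics/c8.png

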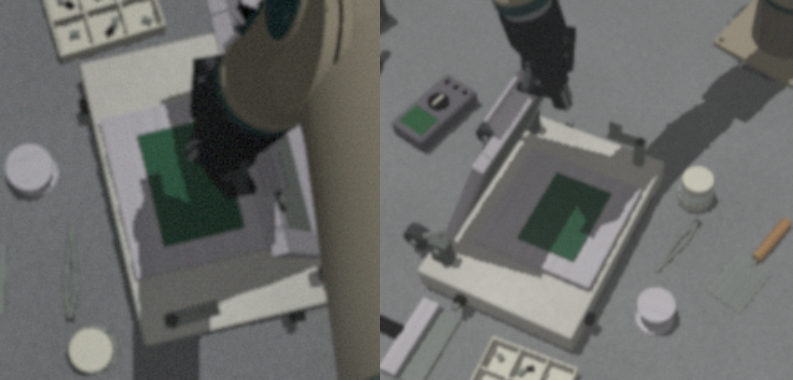

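Request:
arm_command(
  series=[
    [0,-0.22,0.97,0,0,0,0],
    [0,-0.22,0.97,0,0,0,0],
    [0,-0.44,1.95,0,0,0,0],
    [0,-0.44,1.95,0,0,0,0],
    [0,-0.44,1.95,0,0,0,0],
    [0,-0.66,2.92,0,0,0,0],
    [0,-0.66,2.92,0,0,0,0],
    [0,-0.66,2.92,0,0,0,0],
    [0,-0.66,2.92,0,0,0,0],
    [0,-0.66,2.92,0,0,0,0],
    [0,0,0,0,0,0,0],
    [0,0,0,0,0,0,0],
    [0,0,0,0,0,0,0],
    [0,0,0,0,0,0,0],
    [0,0,0,0,0,0,0],
    [0,0,0,0,0,0,0],
  ],
)

```text
clock: 14.9
eef_pos: [559.2, 178.1, 324.8]
tool_rot: [3.138, 1.31, 1.801]
force: [0.0, -0.5, -0.4]
width: 0.1
```

```bash
cat > chk.py <<'E'
from h import *
import sys
q=np.load("q.npy"); th=1.22
def fr(P): # closed frame coords -> raised
    h=np.array([110,0,100.]); return h+Rn.from_rotvec([0,th,0]).apply(np.array(P,float)-h)
out=[]
for n,sl in (("top",(70,280,180,390)),("scene",(100,330,150,400))):
    im=ctrl.get_image(n); k=380/(sl[1]-sl[0]); cal=ctrl.calibration(n)
    c=cv2.resize(im[sl[0]:sl[1],sl[2]:sl[3]],None,fx=k,fy=k)
    for P in (fr(box(-140,110,-130,130,106)),fr([(-165.5,-75,122),(-140,-75,96),(-140,75,96),(-165.5,75,122)]),rot([(-9,-9,115),(9,-9,115),(9,55,115),(-9,55,115)],1.5)):
        u=(proj(cal,w(q,seg(P)))-[sl[2],sl[0]])*k; cv2.polylines(c,[u.astype(int)],False,(0,0,255),1)
    out.append(c)
    for l in ["jar","spatula","spool","meter","tweezers"]:
        print(n,l,[(np.round(d["centre"]).tolist(),round(d["conf"],2)) for d in ctrl.spot_in(l,n)[:1]])
cv2.imwrite(f"pics/{sys.argv[1]}.png",np.hstack(out)); print(ctrl.read_state()["clock"],ctrl.read_state()["force"])
E
python3 loc.py; python3 chk.py c9
```

```text
local [-257.9  -17.5  324.8] x [-0.26 -0.   -0.97] z [ 0.97  0.01 -0.26] [ 0.12  0.49 -0.51  1.58 -0.03  1.09 -0.08] F [ 0.5 -0.1 -0.4] 14.9
strip 245.2 off -78.4
top jar []
top spatula [([463.0, -35.0, 112.0], 0.65)]
top spool []
top meter [([572.0, -387.0, 33.0], 0.79)]
top tweezers [([642.0, -126.0, 220.0], 0.71)]
scene jar [([437.0, 83.0, 59.0], 0.74)]
scene spatula [([504.0, 235.0, 4.0], 0.97)]
scene spool [([660.0, 164.0, 49.0], 0.84)]
scene meter [([586.0, -383.0, 35.0], 0.58)]
scene tweezers [([524.0, 113.0, 5.0], 0.47)]
15.5 [ 0.94946019 -0.36725057 -0.84349604]
```

View pics/c9.png

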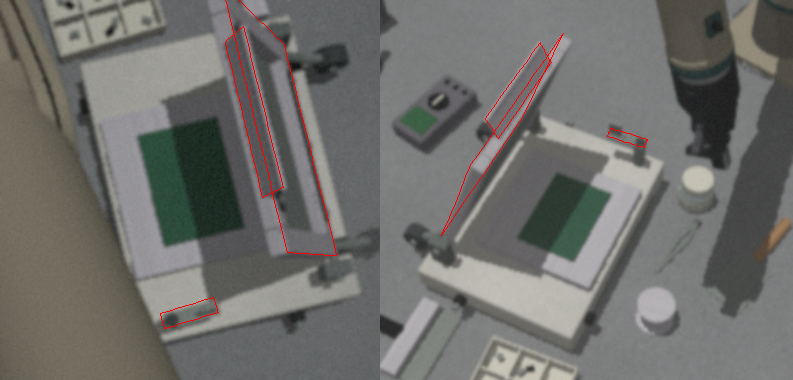

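Request:
arm_command(
  series=[
    [0,0,0,0,0,0,0],
    [0,0,0,0,0,0,0],
    [0,0,0,0,0,0,0],
    [0,0,0,0,0,0,0],
    [0,0,0,0,0,0,0],
    [0,0,0,0,0,0,0],
    [0,0,0,0,0,0,0],
    [0,0,0,0,0,0,0],
    [0,0,0,0,0,0,0],
    [0,0,0,0,0,0,0],
    [0,0,0,0,0,0,0],
    [0,0,0,0,0,0,0],
    [0,0,0,0,0,0,0],
    [0,0,0,0,0,0,0],
    [0,0,0,0,0,0,0],
    [0,0,0,0,0,0,0],
    [0,0,0,0,0,0,0],
    [0,0,0,0,0,0,0],
  ],
)

```text
clock: 17.0
eef_pos: [558.9, 179.2, 325.0]
tool_rot: [3.137, 1.31, 1.802]
force: [0.1, 0.5, 0.7]
width: -0.1
```

```bash
python3 chk.py c10 >/dev/null
python3 - <<'E'
from h import *
q=np.load("q.npy"); im=ctrl.get_image("top"); cal=ctrl.calibration("top")
sl=(40,270,250,400);k=2.6
o=[]
for th in (1.12,1.22):
    c=cv2.resize(im[sl[0]:sl[1],sl[2]:sl[3]],None,fx=k,fy=k,interpolation=cv2.INTER_CUBIC)
    h=np.array([110,0,100.]); fr=lambda P:h+Rn.from_rotvec([0,th,0]).apply(np.array(P,float)-h)
    for P in (fr(box(-140,110,-130,130,106)),fr([(-165.5,-75,122),(-140,-75,96),(-140,75,96),(-165.5,75,122)])):
        u=(proj(cal,w(q,seg(P)))-[sl[2],sl[0]])*k; cv2.polylines(c,[u.astype(int)],False,(0,0,255),1)
    o.append(c)
cv2.imwrite("pics/c11.png",np.hstack(o))
E
```

```text
(no output)
```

View pics/c10.png

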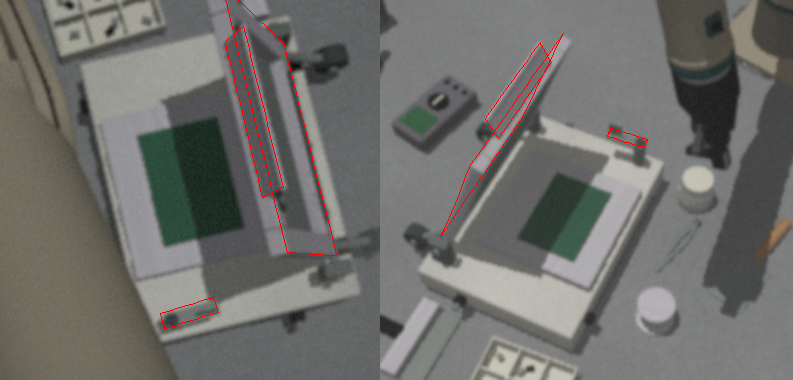

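View pics/c11.png

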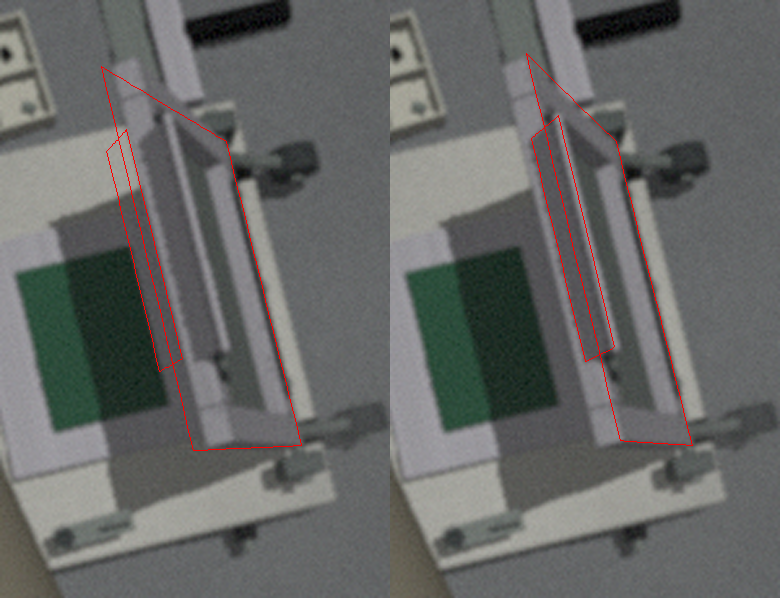

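Run:
```python
from h import *
print(ctrl.finish_job()); print(ctrl.read_state()["clock"])
```

```text
the job is handed in; nothing more can be done
None
the job is handed in; nothing more can be done
```

The stencil printer is open: the catch is swung clear and the frame stands up on its stop by itself. I handed the job in shortly after 17 s on the robot's clock.

I pushed the catch's thumb tab about a quarter turn towards the hinge with the shut fingers. Then I raised the frame from under the pull flange at roughly 0.5 rad/s until it tipped past its balance, and backed the arm away.

**Last checks:**
- **Frame:** seen from the top camera, the flange's free edge lies on the printer model drawn at 1.22 rad. Two looks about 2 s apart were the same, so it is at rest.
- **Catch:** its arm lies along the frame's side rail, at about 1.5 rad.
- **Robot:** the wrist force was below 1 N, and the fingers were about 230 mm clear of the frame's front edge.
- **Bystanders:** the scene camera finds all five within about 4 mm of their starting readings.

**Disagreements:**
- In the last look from above, the jar and spool were hidden, and the network mislabelled printer parts as the spatula and tweezers. For those four I relied on the scene camera.
- The first printer pose from the fixed cameras was about 3 to 4 mm off the wrist view, so I shifted it by 3 mm before making contact.
- The network's thumb tab readings were about 12 mm off the model. I took them as the whole catch and used the model instead. The contact forces came where the model predicted.

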